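# Drop the bearing ball into the square box

### The job

Pick up the square drop cup with the bearing ball in it, hold it upright over the tall square box and press its release tab down on the box's rim, so that the bottom swings open and the ball drops into the box. The ball must leave through the bottom, not over the cup's top. Then lift the cup clear, its bottom springing shut, and stand it upright on the bench beside the box.

Things in the scene. Friction and masses are not known exactly. Their poses are not given: they have to be found in the camera images.
- cup: Drop cup holding the ball: aluminium square tube, 50 x 50 mm outside, 44 inside, 120 tall with its four 20 mm corner feet, open top, 0.3 kg. Origin: centre of its underside (feet on the bench); z up; x to the side where the release tab sticks out. Grip two opposite walls near the top. Tab: dark steel, 28 mm wide, 3 thick, level, from x = 23 to 63 mm, underside at z = 20 mm.
- flap (a joint): Angle of the cup's sprung bottom plate: 0 shut, 1.2 rad fully open. Plate and tab are one piece, hinged along y at x = 23, z = 21 mm. Lowering the cup with its tab on a rim pushes the tab up (2 to 8 N) and swings the plate down 44 mm between the feet. On the box: 10 mm below first touch gives 0.5 rad, 24 mm 0.95. The ball passes from about 0.6. Springs shut when lifted.
- bin: The target: tall square grey steel box, 90 x 90 mm, 100 high, walls and floor 4, fixed. (The round grey tin is not it.) Origin: centre of underside; z up; x, y along its sides. Centre the cup over it, sides parallel: the feet go down inside with 16 mm to spare all round and the tab lies on one wall's rim (any of the four), first touching with the cup's origin 80 mm above the bench.
- ball: Steel bearing ball, 22 mm diameter, 44 g, origin at its centre. Starts lying loose inside the cup on its bottom plate, centre 34 mm above the bench.
Not all that is in view belongs to the job. Leave any blue look-alike of the bin alone.

How it is judged:
By the outcome, as a careful person would: the job done as asked, in the order asked, and still so for the second after the job is handed in, with the robot touching nothing.
It also fails if it takes over 46 s, if anything falls off the work surface, if the arm or the gripper's body presses on something with over 40 N, if the wrist force passes 120 N, or if a joint passes its speed limit or range.

### The arm

A 7-joint arm with a two-finger parallel gripper is mounted at the origin on the work surface. World frame = base frame: x ahead of the robot, y to its left, z up, the work surface at z = 0. Lengths are in m, angles in rad, forces in N, time in s.
With the tool pointing down it reaches from about 0.425 to 0.875 m from the base axis. Payload 8.4 kg.
Tool frame: the origin (TCP) lies on the mounting face of the last link; the fingertips stand 173 mm ahead of it and the grasp point (between the pads) lies 155 mm ahead of it; z points along the fingers, y is the direction in which the jaws open and shut (so a half turn about z gives the same grasp; the last joint's range is limited). The gripper opens to 85 mm and grips with 20 to 120 N. Pads are 22 mm wide; open, the fingers measure 114 mm over their backs; the gripper's body (76 mm by 85 mm) begins 54 mm behind the grasp point. The pads swing forward as they close: fully open they stand 13 mm farther back than shut.
Start: joints at [-1.346, 0.333, 0.04, 1.465, -0.013, 1.343, -0.059], TCP at [0.207, 0.616, 0.405] pointing down, gripper open.
Joint ranges: [-2.58, 2.58], [-0.38, 2.09], [-1.3, 1.39], [0.25, 2.4], [-1.5, 4.64], [0.08, 2.09], [-2.65, 2.65]. Speed limits (rad/s): [2.22, 2.22, 2.79, 2.79, 3.14, 3.14, 3.14].

### API

Orientations are given as a unit quaternion [w, x, y, z].
In Python, from station import telemetry, cams, order gives the robot as it stands.
- The arm moves only by the tool drive_tool, never from a script. Its argument "commands" is a list of rows, each an object of numbers: "fingers": the opening, from 0 (shut) to 1 (fully open); "dx", "dy", "dz": the shift along the tool's x, y, z in cm; "ax", "ay", "az": the turn, a rotation vector about the tool's x, y, z in rad. In form: [{"fingers": .., "dx": .., "dy": .., "dz": .., "ax": .., "ay": .., "az": ..}, ...]. A call has 1 to 20 rows; each row shifts and turns the commanded pose from where the row before left it, along the tool's axes as they then stand; what a row does not reach is not made up. A row lasts 1/12 s, in which the tool goes at most 41.7 mm and 7.16 degrees, less where a joint would pass 70% of its speed; a pose out of reach is approached as far as the arm can. A call is refused whole if a number of a shift passes 4.17 or a number of a turn 0.125, either way. A call with a gripper value outside its range is refused whole. The fingers move at their own pace and stop on an object; "force" is the grip in N (left out, the last holds). Time passes only in rows, so rows that do not move let the fingers close. It gives the time, the measured TCP pose, the force and the opening at its end, in the units of the state.
- telemetry.state(): the state, without advancing time (a new reading comes with each control period).
- cams.get_image(name): name is "scene" or "top" or "wrist"; returns a dict with "img" (420x560x3 uint8, blue, green, red), "vfov" (degrees; the focal length in pixels is half the picture's height over the tangent of half this angle, whatever the lens; pixels are square), "cx", "cy" (the principal point, pixels), "R" (3x3) and "t" (3): a world point X has camera coordinates R X + t; the wrist camera has in their place "hand_eye" (4x4, takes a point from camera to tool coordinates, whose origin is the TCP and whose axes are the flange's). Camera axes: x right, y down, z forward; pixel columns grow to the right and rows downward; lengths in m; the calibration is good to about 2 mm. A picture is of the moment at which its call begins: read the wrist's pose just before it. There is no depth.
- order.close_job(): hands the job in, once; it reports no verdict.
The state is a dict: "time": time; "joints": joint angles; "dq": joint speeds; "joint_efforts": joint torques, N m; "tcp_pos": TCP position; "orientation": TCP orientation; "wrist_force": force on the tool from outside, world axes, zero at the start; "moment": the same for the moment, N m; "opening": finger opening in m.
Only numpy, scipy, OpenCV 4.12 (cv2) and the standard library are available. Lean on these libraries where they do the work, as an engineer would, in place of code of your own. Each camera call takes 0.05 s, during which the arm holds its last target.

## Working session

There is one attempt and no reset: what is moved stays moved. The work goes in short steps, Python scripts to look and compute and a tool call to move; the robot and the scene stay as the last step left them, time stands still between calls to the robot, and variables do not carry over. Pictures are saved under pics/ and viewed, and the job is handed in when it is done.

Besides the shell and the picture viewer there is one more tool, called after ">>>" as name(argument=value, ...) on one line, values as JSON. drive_tool: Moves the arm, as the interface text tells. Its arguments: {"type":"object","properties":{"commands":{"type":"array","items":{"type":"object","properties":{"fingers":{"type":"number"},"dx":{"type":"number"},"dy":{"type":"number"},"dz":{"type":"number"},"ax":{"type":"number"},"ay":{"type":"number"},"az":{"type":"number"}}}},"force":{"type":"number"}},"required":["commands"]}

```bash
mkdir -p pics; cat > h.py <<'E'
import sys
from station import telemetry,cams,order
import numpy as np,cv2
from scipy.spatial.transform import Rotation as Ro
def cap(n,f):
    s=telemetry.state(); d=cams.get_image(n); cv2.imwrite('pics/'+f+'.png',d['img']); 
    import pickle; pickle.dump((s,d),open('pics/'+f+'.pkl','wb')); return s,d
def load(f):
    import pickle; return pickle.load(open('pics/'+f+'.pkl','rb'))
def RT(s,d):
    if 'R' in d and d.get('R') is not None: return np.array(d['R']),np.array(d['t'])
    q=s['orientation'];T=np.eye(4);T[:3,:3]=Ro.from_quat([q[1],q[2],q[3],q[0]]).as_matrix();T[:3,3]=s['tcp_pos']
    M=np.linalg.inv(T@np.array(d['hand_eye'])); return M[:3,:3],M[:3,3]
def back(f,u,v,z):
    s,d=load(f);R,t=RT(s,d);F=d['img'].shape[0]/2/np.tan(np.radians(d['vfov'])/2)
    r=R.T@np.array([(u-d['cx'])/F,(v-d['cy'])/F,1]);c=-R.T@t
    return c+r*(z-c[2])/r[2]
def proj(f,X):
    s,d=load(f);R,t=RT(s,d);F=d['img'].shape[0]/2/np.tan(np.radians(d['vfov'])/2)
    p=(R@np.atleast_2d(X).T).T+t; return np.c_[p[:,0]/p[:,2]*F+d['cx'],p[:,1]/p[:,2]*F+d['cy']]
def crop(f,x0,y0,x1,y1,k):
    i=cv2.imread('pics/'+f+'.png')[y0:y1,x0:x1]; cv2.imwrite('pics/'+f+'_c.png',cv2.resize(i,None,fx=k,fy=k,interpolation=cv2.INTER_CUBIC))
E
python3 - <<'E'
from h import *
for n in('scene','top','wrist'):
    s,d=cap(n,n+'0'); print(n,d['vfov'],d['cx'],d['cy'],[k for k in d])
print(s)
E
```

```text
scene 51.39209942896623 277.36387466710653 202.53678309110785 ['img', 'vfov', 'cx', 'cy', 'R', 't']
top 53.195277828923274 288.6561074784603 205.94089305255577 ['img', 'vfov', 'cx', 'cy', 'R', 't']
wrist 63.812961890394774 279.2218416147095 206.6882435298591 ['img', 'vfov', 'cx', 'cy', 'hand_eye']
{'time': 0.1, 'joints': array([-1.34620963,  0.33385947,  0.03985569,  1.46614323, -0.01343065,
        1.34329991, -0.05845468]), 'dq': array([ 0.00025967, -0.00182665,  0.00056221, -0.00194861, -0.00093903,
        0.00051885,  0.00107349]), 'joint_efforts': array([ 3.49702212e-03, -6.60006452e+01,  1.36968199e+00, -4.06488490e+01,
        1.70064729e-02,  8.64827656e-03,  2.61172545e-05]), 'tcp_pos': array([0.20674881, 0.61608934, 0.40391672]), 'orientation': array([-8.59284090e-05,  1.61167327e-01,  9.86926832e-01, -7.17062455e-04]), 'wrist_force': array([-0.62833641,  0.08651031,  0.62417859]), 'moment': array([ 0.02612965, -0.04340243, -0.01452713]), 'opening': 0.08536090242513336}
```

View pics/scene0.png

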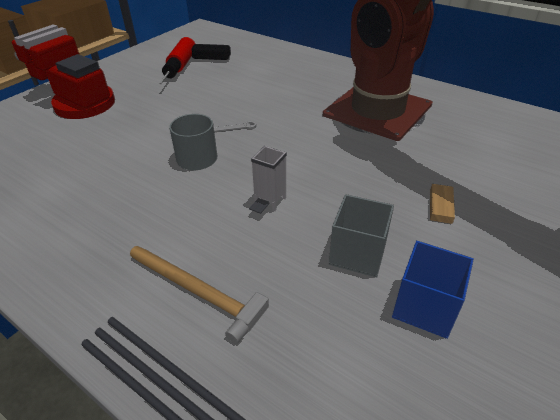

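View pics/top0.png

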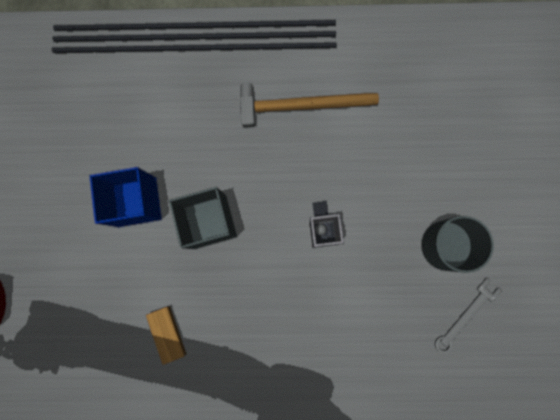

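View pics/wrist0.png

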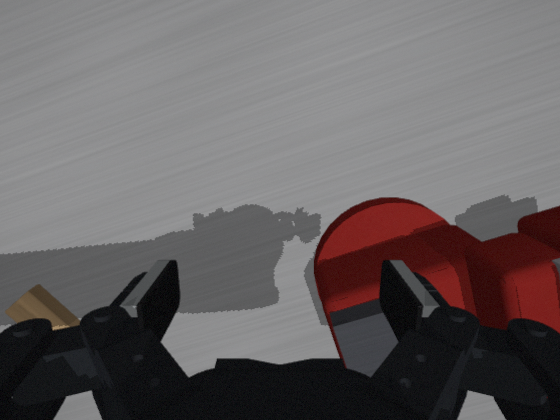

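Grey square box at top px (203,218) with sides, cup at (327,231) with its tab at (320,208). The blue box (125,197) is a look-alike and the round tin (457,243) is not square. I'll confirm the two in an enlarged crop.

```bash
python3 - <<'E'
from h import *
crop('top0',160,170,360,260,4)
s,d=load('top0');R,t=RT(s,d);print(-R.T@t);print(R)
s,d=load('scene0');R,t=RT(s,d);print(-R.T@t)
s,d=load('wrist0');print(np.round(d['hand_eye'],3))
E
```

```text
[0.43847962 0.03336633 0.83791593]
[[-0.00604067 -0.99974446 -0.02178356]
 [-0.99267238  0.00862416 -0.12052873]
 [ 0.12068579  0.02089587 -0.99247081]]
[1.04533311 0.42237602 0.62030324]
[[-0.    -0.963 -0.27   0.068]
 [ 1.    -0.001  0.001 -0.001]
 [-0.001 -0.27   0.963  0.03 ]
 [ 0.     0.     0.     1.   ]]
```

View pics/top0_c.png

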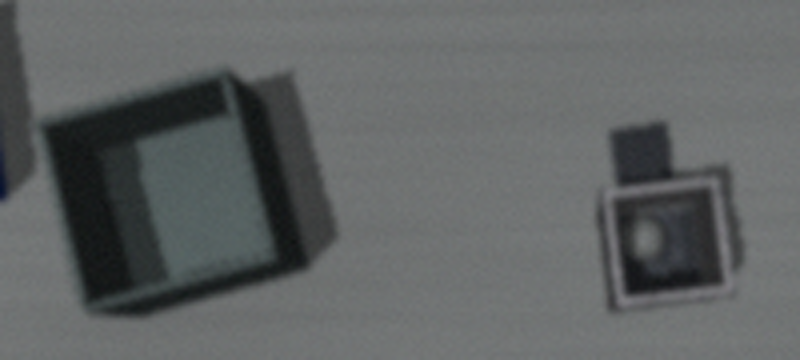

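```bash
cat >> h.py <<'E'
from scipy.optimize import least_squares
def fitsq(f,pts,side,z):
    P=np.array([back(f,*p,z)[:2] for p in pts]); c=P.mean(0)
    # rows ordered around; model square
    m=np.array([[1,1],[1,-1],[-1,-1],[-1,1]])*side/2
    best=None
    for o in(m,m[::-1]):
        for a in np.arange(4)*np.pi/2:
            g=lambda p:((Ro.from_euler('z',p[2]).as_matrix()[:2,:2]@o.T).T+p[:2]-P).ravel()
            r=least_squares(g,[*c,a+.3])
            if best is None or r.cost<best.cost: best=r
    a=(best.x[2]+np.pi/4)%(np.pi/2)-np.pi/4
    return best.x[:2],a,best.fun.reshape(-1,2)*1000,P
E
python3 - <<'E'
from h import *
k=lambda L:[(160+(x)/4,170+y/4) for x,y in L]
for n,L,s,z in(('bin',[(40,122),(228,69),(280,262),(88,312)],.09,.1),('cup',[(604,187),(722,175),(738,291),(614,308)],.05,.12)):
    c,a,r,P=fitsq('top0',k(L),s,z);print(n,c,a,np.round(r,1).tolist()); print([np.linalg.norm(P[i]-P[i-1]).round(4) for i in range(4)])
t=back('top0',160+640/4,170+125/4,.0215);print('tabend',t)
E
python3 - <<'E'
from h import *
crop('scene0',230,130,480,340,3)
E
```

```text
bin [0.50867422 0.20692745] 0.26591429759870877 [[0.4, 1.3], [0.9, -1.6], [0.5, -1.0], [-1.8, 1.3]]
[np.float64(0.0879), np.float64(0.0871), np.float64(0.0897), np.float64(0.0872)]
cup [ 0.48377905 -0.0174476 ] 0.10204112070686211 [[-0.6, -0.2], [-0.3, 0.7], [-0.4, 1.3], [1.4, -1.7]]
[np.float64(0.0519), np.float64(0.0509), np.float64(0.05), np.float64(0.0532)]
tabend [ 0.54648828 -0.01097294  0.0215    ]
```

View pics/scene0_c.png

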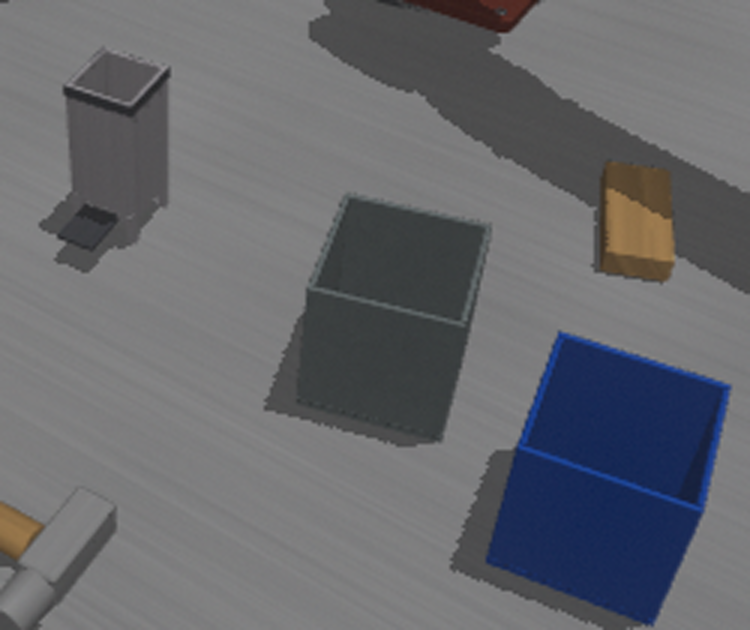

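Confirmed: the grey square box (bin) and the cup with the ball. Cup at about (0.484,-0.017) with its tab at yaw +0.10. Bin at about (0.509,0.207), yaw 0.266. I'll move above the cup with the jaws along the cup's x.

>>> drive_tool(commands=[{"fingers":1,"dx":-3,"dy":-2.2},{"dx":-3,"dy":-2.2},{"dx":-3,"dy":-2.2},{"dx":-3,"dy":-2.2},{"dx":-3,"dy":-2.2},{"dx":-3,"dy":-2.2},{"dx":-3,"dy":-2.2},{"dx":-3,"dy":-2.2},{"dx":-3,"dy":-2.2},{"dx":-3,"dy":-2.2}])

```text
invalid input
```

>>> drive_tool(commands=[{"dx":-1.64,"dy":-2.92},{"dx":-1.64,"dy":-2.92},{"dx":-1.64,"dy":-2.92},{"dx":-1.64,"dy":-2.92},{"dx":-1.64,"dy":-2.92},{"dx":-1.64,"dy":-2.92},{"dx":-1.64,"dy":-2.92},{"dx":-1.64,"dy":-2.92},{"dx":-1.64,"dy":-2.92},{"dx":-1.64,"dy":-2.92}])

```text
invalid input
```

>>> drive_tool(commands=[{"az":0.115},{"az":0.115},{"az":0.115},{"az":0.115},{"az":0.115},{"az":0.115},{"az":0.115},{"az":0.115},{"az":0.115},{"az":0.112},{}])

```text
invalid input
```

```bash
python3 - <<'E'
from h import *
s,d=cap('wrist','w1'); s,d2=cap('top','t1')
print(s['time'],s['tcp_pos'],s['orientation'],s['joints'].round(3))
q=s['orientation'];print(Ro.from_quat([q[1],q[2],q[3],q[0]]).as_matrix().round(3))
E
```

```text
0.2 [0.20679346 0.61611738 0.40418751] [-3.93334913e-05  1.61199923e-01  9.86921655e-01 -4.79131640e-04] [-1.346  0.334  0.04   1.466 -0.013  1.343 -0.058]
[[-0.948  0.318 -0.   ]
 [ 0.318  0.948 -0.001]
 [-0.    -0.001 -1.   ]]
```

View pics/w1.png

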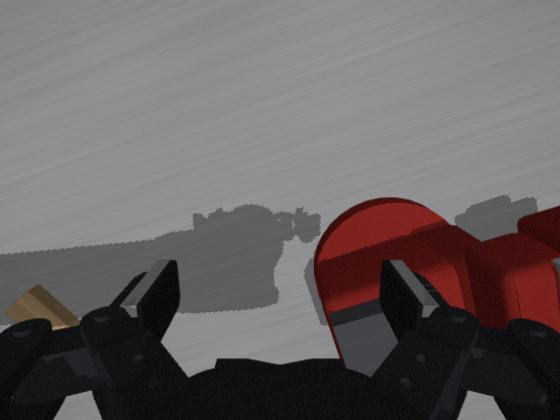

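The call was refused and nothing moved. It probably needs all seven keys in every row.

>>> drive_tool(commands=[{"fingers":1,"dx":-3,"dy":-2.2,"dz":0,"ax":0,"ay":0,"az":0},{"fingers":1,"dx":-3,"dy":-2.2,"dz":0,"ax":0,"ay":0,"az":0},{"fingers":1,"dx":-3,"dy":-2.2,"dz":0,"ax":0,"ay":0,"az":0},{"fingers":1,"dx":-3,"dy":-2.2,"dz":0,"ax":0,"ay":0,"az":0},{"fingers":1,"dx":-3,"dy":-2.2,"dz":0,"ax":0,"ay":0,"az":0},{"fingers":1,"dx":-3,"dy":-2.2,"dz":0,"ax":0,"ay":0,"az":0},{"fingers":1,"dx":-3,"dy":-2.2,"dz":0,"ax":0,"ay":0,"az":0},{"fingers":1,"dx":-3,"dy":-2.2,"dz":0,"ax":0,"ay":0,"az":0},{"fingers":1,"dx":-3,"dy":-2.2,"dz":0,"ax":0,"ay":0,"az":0},{"fingers":1,"dx":-3,"dy":-2.2,"dz":0,"ax":0,"ay":0,"az":0}])

```text
time: 1.08
tcp_pos: [0.4219, 0.3104, 0.4049]
orientation: [0.0, 0.161, 0.987, 0.0]
wrist_force: [0.7, 0.5, 0.2]
opening: 0.0853
```

>>> drive_tool(commands=[{"fingers":1,"dx":-1.6,"dy":-2.9,"dz":0,"ax":0,"ay":0,"az":0},{"fingers":1,"dx":-1.6,"dy":-2.9,"dz":0,"ax":0,"ay":0,"az":0},{"fingers":1,"dx":-1.6,"dy":-2.9,"dz":0,"ax":0,"ay":0,"az":0},{"fingers":1,"dx":-1.6,"dy":-2.9,"dz":0,"ax":0,"ay":0,"az":0},{"fingers":1,"dx":-1.6,"dy":-2.9,"dz":0,"ax":0,"ay":0,"az":0},{"fingers":1,"dx":-1.6,"dy":-2.9,"dz":0,"ax":0,"ay":0,"az":0},{"fingers":1,"dx":-1.6,"dy":-2.9,"dz":0,"ax":0,"ay":0,"az":0},{"fingers":1,"dx":-1.6,"dy":-2.9,"dz":0,"ax":0,"ay":0,"az":0},{"fingers":1,"dx":-1.6,"dy":-2.9,"dz":0,"ax":0,"ay":0,"az":0},{"fingers":1,"dx":-1.6,"dy":-2.9,"dz":0,"ax":0,"ay":0,"az":0}])

```text
time: 1.92
tcp_pos: [0.4805, -0.0154, 0.4049]
orientation: [0.0, 0.161, 0.987, 0.0]
wrist_force: [0.7, 0.3, 0.4]
opening: 0.0855
```

>>> drive_tool(commands=[{"fingers":1,"dx":0,"dy":0,"dz":0,"ax":0,"ay":0,"az":0.115},{"fingers":1,"dx":0,"dy":0,"dz":0,"ax":0,"ay":0,"az":0.115},{"fingers":1,"dx":0,"dy":0,"dz":0,"ax":0,"ay":0,"az":0.115},{"fingers":1,"dx":0,"dy":0,"dz":0,"ax":0,"ay":0,"az":0.115},{"fingers":1,"dx":0,"dy":0,"dz":0,"ax":0,"ay":0,"az":0.115},{"fingers":1,"dx":0,"dy":0,"dz":0,"ax":0,"ay":0,"az":0.115},{"fingers":1,"dx":0,"dy":0,"dz":0,"ax":0,"ay":0,"az":0.115},{"fingers":1,"dx":0,"dy":0,"dz":0,"ax":0,"ay":0,"az":0.115},{"fingers":1,"dx":0,"dy":0,"dz":0,"ax":0,"ay":0,"az":0.115},{"fingers":1,"dx":0,"dy":0,"dz":0,"ax":0,"ay":0,"az":0.112},{"fingers":1,"dx":0,"dy":0,"dz":0,"ax":0,"ay":0,"az":0}])

```text
time: 2.83
tcp_pos: [0.4805, -0.0137, 0.4047]
orientation: [-0.0, 0.673, 0.74, 0.0]
wrist_force: [-0.0, 1.0, 0.1]
opening: 0.0855
```

```bash
python3 - <<'E'
from h import *
s,d=cap('wrist','w1')
print(s['time'],s['tcp_pos'],s['orientation'],s['joints'].round(3))
q=s['orientation'];print(Ro.from_quat([q[1],q[2],q[3],q[0]]).as_matrix().round(3))
E
```

```text
2.8333 [ 0.48054394 -0.01374156  0.40474503] [-1.85490841e-05  6.72914941e-01  7.39719867e-01  2.96642297e-05] [-0.629 -0.041  0.557  1.885  0.023  1.291  0.016]
[[-0.094  0.996  0.   ]
 [ 0.996  0.094  0.   ]
 [ 0.     0.    -1.   ]]
```

View pics/w1.png

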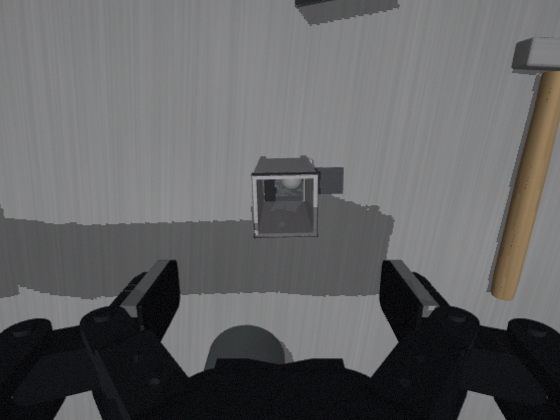

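```bash
python3 - <<'E'
from h import *
crop('w1',230,140,370,250,5)
E
```

```text
(no output)
```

View pics/w1_c.png

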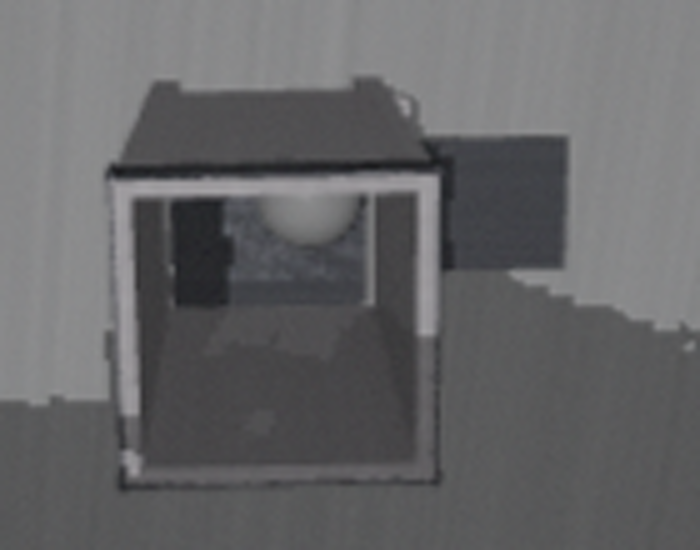

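```bash
python3 - <<'E'
from h import *
k=lambda L:[(230+(x)/5,140+y/5) for x,y in L]
c,a,r,P=fitsq('w1',k([(109,174),(440,167),(439,483),(122,488)]),.05,.12);print(c,a,np.round(r,1).tolist(),[np.linalg.norm(P[i]-P[i-1]).round(4) for i in range(4)])
# tab corners z=.023
T=[back('w1',*k([p])[0],.023)[:2] for p in((568,137),(566,268))];print(T)
m=(T[0]+T[1])/2; print('origin from tab',m-.063*np.array([np.cos(a),np.sin(a)]),np.arctan2(*(T[0]-T[1])[::-1])-np.pi/2)
print(np.arctan2(*(m-c)[::-1]))
E
```

```text
[ 0.48612643 -0.01667034] 0.11522866916504793 [[0.4, -0.6], [-0.1, -0.6], [-0.6, 0.7], [0.4, 0.6]] [np.float64(0.0511), np.float64(0.0505), np.float64(0.0514), np.float64(0.051)]
[array([0.5470245 , 0.00460048]), array([ 0.55068977, -0.02339877])]
origin from tab [ 0.48627492 -0.0166425 ] 0.13016567043516702
0.11539636354923388
```

Wrist view: cup rim at wrist px (252–318, 174–237), tab to the right at (331,180), ball visible inside. The refined cup pose is (0.486,-0.0166), yaw 0.115. I'll align and descend.

>>> drive_tool(commands=[{"fingers":1,"dx":-0.35,"dy":0.52,"dz":0,"ax":0,"ay":0,"az":-0.021},{"fingers":1,"dx":0,"dy":0,"dz":2,"ax":0,"ay":0,"az":0},{"fingers":1,"dx":0,"dy":0,"dz":2,"ax":0,"ay":0,"az":0},{"fingers":1,"dx":0,"dy":0,"dz":2,"ax":0,"ay":0,"az":0},{"fingers":1,"dx":0,"dy":0,"dz":2,"ax":0,"ay":0,"az":0},{"fingers":1,"dx":0,"dy":0,"dz":2,"ax":0,"ay":0,"az":0},{"fingers":1,"dx":0,"dy":0,"dz":2,"ax":0,"ay":0,"az":0},{"fingers":1,"dx":0,"dy":0,"dz":2,"ax":0,"ay":0,"az":0},{"fingers":1,"dx":0,"dy":0,"dz":1.8,"ax":0,"ay":0,"az":0},{"fingers":1,"dx":0,"dy":0,"dz":0,"ax":0,"ay":0,"az":0}])

```text
time: 3.72
tcp_pos: [0.4848, -0.0165, 0.2438]
orientation: [-0.001, 0.661, 0.75, -0.002]
wrist_force: [-0.5, -0.3, 0.1]
opening: 0.0856
```

```bash
python3 - <<'E'
from h import *
s,d=cap('wrist','w2');s,d=cap('scene','s2')
print(s['time'],s['tcp_pos'],s['wrist_force'])
a=cv2.imread('pics/w2.png');b=cv2.imread('pics/s2.png')[90:300,180:460]
cv2.imwrite('pics/v2.png',np.hstack([cv2.resize(a,(400,300)),cv2.resize(b,(400,300))]))
E
```

```text
3.7667 [ 0.48543391 -0.01665153  0.24556488] [0.09691095 0.06506048 0.67126498]
```

View pics/v2.png

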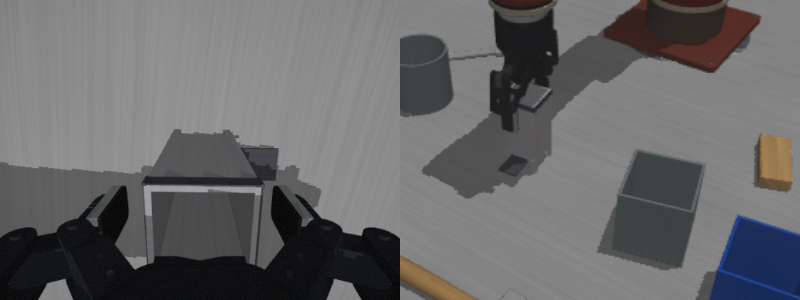

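The cup sits between the pads: rim edges at px 145 and 262, pads at 125 and 275 in the left half. Closing.

>>> drive_tool(commands=[{"fingers":0.75,"dx":0,"dy":0,"dz":0,"ax":0,"ay":0,"az":0},{"fingers":0.65,"dx":0,"dy":0,"dz":0,"ax":0,"ay":0,"az":0},{"fingers":0.58,"dx":0,"dy":0,"dz":0,"ax":0,"ay":0,"az":0},{"fingers":0.5,"dx":0,"dy":0,"dz":0,"ax":0,"ay":0,"az":0},{"fingers":0.3,"dx":0,"dy":0,"dz":0,"ax":0,"ay":0,"az":0},{"fingers":0,"dx":0,"dy":0,"dz":0,"ax":0,"ay":0,"az":0},{"fingers":0,"dx":0,"dy":0,"dz":0,"ax":0,"ay":0,"az":0},{"fingers":0,"dx":0,"dy":0,"dz":0,"ax":0,"ay":0,"az":0},{"fingers":0,"dx":0,"dy":0,"dz":0,"ax":0,"ay":0,"az":0},{"fingers":0,"dx":0,"dy":0,"dz":0,"ax":0,"ay":0,"az":0}], force=60)

```text
time: 4.65
tcp_pos: [0.4864, -0.0167, 0.2479]
orientation: [0.0, 0.663, 0.749, 0.001]
wrist_force: [-2.5, -0.1, 8.4]
opening: 0.0496
```

>>> drive_tool(commands=[{"fingers":0,"dx":0,"dy":0,"dz":-0.5,"ax":0,"ay":0,"az":0},{"fingers":0,"dx":0,"dy":0,"dz":-1,"ax":0,"ay":0,"az":0},{"fingers":0,"dx":0,"dy":0,"dz":-1.5,"ax":0,"ay":0,"az":0},{"fingers":0,"dx":0,"dy":0,"dz":-1.5,"ax":0,"ay":0,"az":0},{"fingers":0,"dx":0,"dy":0,"dz":-1.5,"ax":0,"ay":0,"az":0},{"fingers":0,"dx":0,"dy":0,"dz":-1.5,"ax":0,"ay":0,"az":0},{"fingers":0,"dx":0,"dy":0,"dz":-1.5,"ax":0,"ay":0,"az":0},{"fingers":0,"dx":0,"dy":0,"dz":-1.5,"ax":0,"ay":0,"az":0},{"fingers":0,"dx":0,"dy":0,"dz":-1,"ax":0,"ay":0,"az":0},{"fingers":0,"dx":0,"dy":0,"dz":-0.5,"ax":0,"ay":0,"az":0},{"fingers":0,"dx":0,"dy":0,"dz":0,"ax":0,"ay":0,"az":0}])

```text
time: 5.57
tcp_pos: [0.4863, -0.0167, 0.3679]
orientation: [0.0, 0.663, 0.749, 0.001]
wrist_force: [-0.5, -0.4, -4.3]
opening: 0.0492
```

```bash
python3 - <<'E'
from h import *
s,d=cap('wrist','w3');s,d=cap('scene','s3')
print(s['time'],s['tcp_pos'],s['orientation'],s['wrist_force'],s['moment'],s['opening'])
a=cv2.imread('pics/w3.png');b=cv2.imread('pics/s3.png')[90:300,180:460]
cv2.imwrite('pics/v3.png',np.hstack([cv2.resize(a,(400,300)),cv2.resize(b,(400,300))]))
E
```

```text
5.6167 [ 0.48610537 -0.01664789  0.36692675] [1.09160242e-04 6.63039911e-01 7.48583993e-01 2.65427944e-04] [ 0.75106195 -0.73171308 -3.89694151] [-0.02523844  0.00035975 -0.03101144] 0.04971048027113287
```

View pics/v3.png

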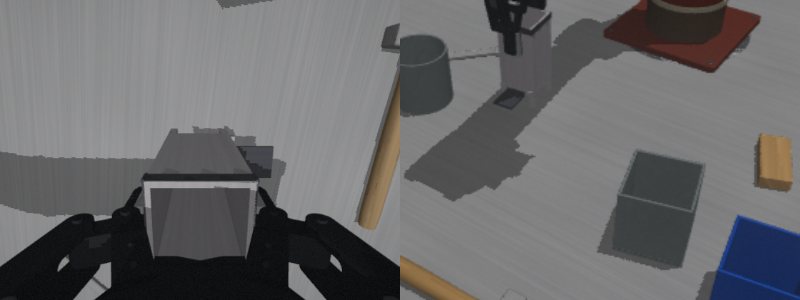

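Cup lifted and level, with about 4 N on the wrist. I'll raise it a bit, move partway to the bin, turn, and re-measure the bin with the wrist camera.

>>> drive_tool(commands=[{"fingers":0,"dx":0.6,"dy":0.2,"dz":-1,"ax":0,"ay":0,"az":0},{"fingers":0,"dx":1.2,"dy":0.4,"dz":-1,"ax":0,"ay":0,"az":0},{"fingers":0,"dx":1.7,"dy":0.5,"dz":-1,"ax":0,"ay":0,"az":0},{"fingers":0,"dx":1.9,"dy":0.5,"dz":0,"ax":0,"ay":0,"az":0},{"fingers":0,"dx":1.9,"dy":0.5,"dz":0,"ax":0,"ay":0,"az":0},{"fingers":0,"dx":1.9,"dy":0.5,"dz":0,"ax":0,"ay":0,"az":0},{"fingers":0,"dx":1.4,"dy":0.4,"dz":0,"ax":0,"ay":0,"az":0},{"fingers":0,"dx":0.8,"dy":0.3,"dz":0,"ax":0,"ay":0,"az":0},{"fingers":0,"dx":0,"dy":0,"dz":0,"ax":0,"ay":0,"az":-0.05},{"fingers":0,"dx":0,"dy":0,"dz":0,"ax":0,"ay":0,"az":-0.05},{"fingers":0,"dx":0,"dy":0,"dz":0,"ax":0,"ay":0,"az":-0.045},{"fingers":0,"dx":0,"dy":0,"dz":0,"ax":0,"ay":0,"az":0},{"fingers":0,"dx":0,"dy":0,"dz":0,"ax":0,"ay":0,"az":0}])

```text
time: 6.75
tcp_pos: [0.5052, 0.1002, 0.3966]
orientation: [-0.0, 0.608, 0.794, -0.0]
wrist_force: [0.5, -1.1, -4.0]
opening: 0.0495
```

```bash
python3 - <<'E'
from h import *
s,d=cap('wrist','w4')
print(s['time'],s['tcp_pos'],s['orientation'],s['wrist_force'],s['opening'])
E
```

```text
6.75 [0.50522695 0.1002092  0.39664913] [-9.31484656e-06  6.07903266e-01  7.94011049e-01 -2.69185105e-04] [ 0.49447825 -1.11582293 -3.96556394] 0.04945948877136677
```

View pics/w4.png

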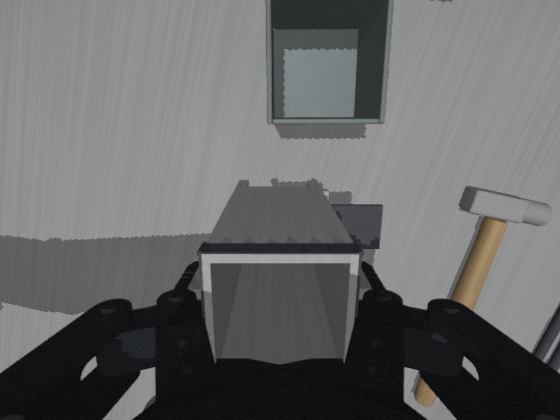

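>>> drive_tool(commands=[{"fingers":0,"dx":1,"dy":0,"dz":0,"ax":0,"ay":0,"az":0},{"fingers":0,"dx":1.5,"dy":0,"dz":0,"ax":0,"ay":0,"az":0},{"fingers":0,"dx":1,"dy":0,"dz":0,"ax":0,"ay":0,"az":0},{"fingers":0,"dx":0.5,"dy":0,"dz":0,"ax":0,"ay":0,"az":0},{"fingers":0,"dx":0,"dy":0,"dz":0,"ax":0,"ay":0,"az":0},{"fingers":0,"dx":0,"dy":0,"dz":0,"ax":0,"ay":0,"az":0}])

```text
time: 7.3
tcp_pos: [0.4946, 0.1392, 0.3967]
orientation: [0.0, 0.607, 0.795, -0.0]
wrist_force: [0.6, -0.7, -4.1]
opening: 0.0495
```

```bash
python3 - <<'E'
from h import *
s,d=cap('wrist','w5')
print(s['time'],s['tcp_pos'],s['orientation'],s['wrist_force'],s['opening'])
crop('w5',200,10,440,260,3)
i=cv2.imread('pics/w5_c.png');print(i.shape)
cv2.imwrite('pics/w5_c.png',i[:600])
E
```

```text
7.3 [0.49460792 0.1392051  0.39668697] [ 1.10192554e-04  6.06923610e-01  7.94760152e-01 -1.45280464e-04] [ 0.570411   -0.68200506 -4.06573414] 0.04949298510086277
(750, 720, 3)
```

View pics/w5_c.png

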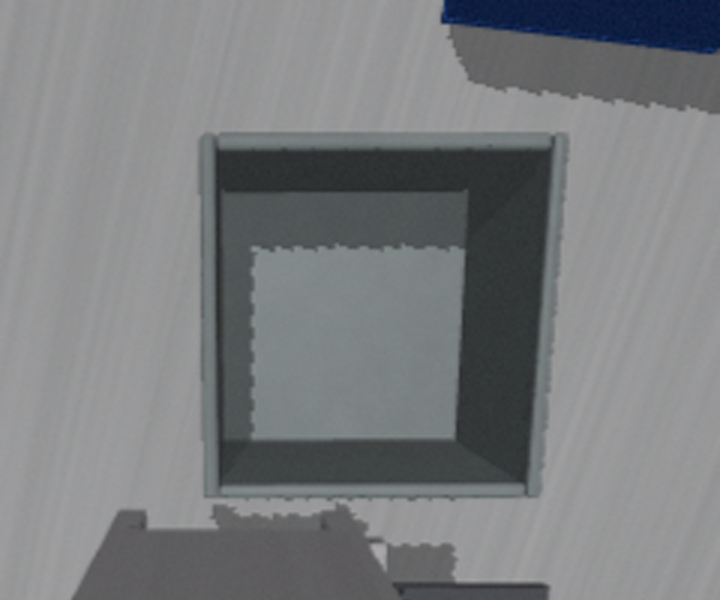

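```bash
python3 - <<'E'
from h import *
k=lambda L:[(200+(x)/3,10+y/3) for x,y in L]
c,a,r,P=fitsq('w5',k([(199,134),(568,134),(540,496),(205,496)]),.09,.1);print(c,a,np.round(r,1).tolist(),[np.linalg.norm(P[i]-P[i-1]).round(4) for i in range(4)])
def off(c,a,s):
    q=s['orientation'];M=Ro.from_quat([q[1],q[2],q[3],q[0]]).as_matrix()
    ya=np.arctan2(M[1,1],M[0,1]);print('toolyaw',ya)
    d=np.array([*c,0])-np.r_[s['tcp_pos'][:2],0];print('tool shift',(M.T@d).round(4),'az',ya-a)
s,d=load('w5');off(c,a,s)
s4,_=load('w4');q=s4['orientation'];M=Ro.from_quat([q[1],q[2],q[3],q[0]]).as_matrix()
zr=s4['tcp_pos'][2]-.1275
for p in((202,250),(359,249)):
    print('cup rim in tool',(M.T@(back('w4',*p,zr)-s4['tcp_pos'])).round(4))
for p in((382,206),(381,248)):
    print('tab end in tool',(M.T@(back('w4',*p,zr-.12+.023)-s4['tcp_pos'])).round(4))
crop('w4',180,160,400,300,3)
E
```

```text
[0.5126021  0.20979758] 0.26886683751039353 [[-0.1, 0.3], [0.1, 0.7], [0.3, -0.3], [-0.3, -0.7]] [np.float64(0.089), np.float64(0.0897), np.float64(0.089), np.float64(0.0893)]
toolyaw 0.2664282800586594
tool shift [ 0.0634  0.0359 -0.    ] az -0.002438557451734158
cup rim in tool [ 0.0262 -0.0239  0.1275]
cup rim in tool [0.0265 0.025  0.1275]
tab end in tool [0.0135 0.0617 0.2245]
tab end in tool [-0.0135  0.0633  0.2245]
```

View pics/w4_c.png

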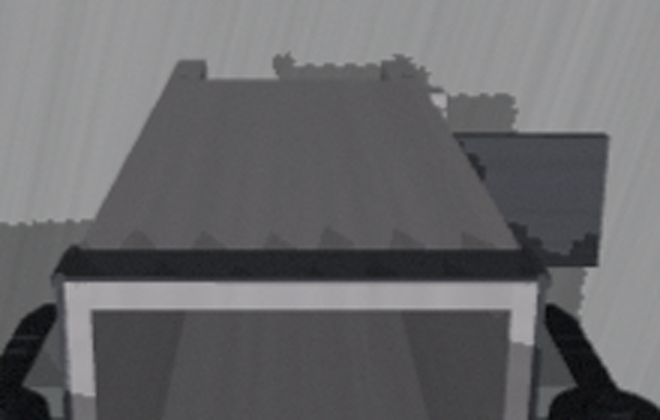

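Bin corners in w5 crop px (199,134), (568,134), (540,496), (205,496) give (0.5126,0.2098), yaw 0.269, with sub-mm residuals. The cup is centred in the hand to within about 1 mm. Moving over the bin.

>>> drive_tool(commands=[{"fingers":0,"dx":0.4,"dy":0.2,"dz":0,"ax":0,"ay":0,"az":-0.002},{"fingers":0,"dx":0.9,"dy":0.5,"dz":0,"ax":0,"ay":0,"az":0},{"fingers":0,"dx":1.3,"dy":0.7,"dz":0,"ax":0,"ay":0,"az":0},{"fingers":0,"dx":1.4,"dy":0.8,"dz":0,"ax":0,"ay":0,"az":0},{"fingers":0,"dx":1.2,"dy":0.7,"dz":0,"ax":0,"ay":0,"az":0},{"fingers":0,"dx":0.8,"dy":0.5,"dz":0,"ax":0,"ay":0,"az":0},{"fingers":0,"dx":0.34,"dy":0.22,"dz":0,"ax":0,"ay":0,"az":0},{"fingers":0,"dx":0,"dy":0,"dz":0,"ax":0,"ay":0,"az":0},{"fingers":0,"dx":0,"dy":0,"dz":0,"ax":0,"ay":0,"az":0}])

```text
time: 8.1
tcp_pos: [0.5129, 0.2096, 0.3965]
orientation: [0.0, 0.606, 0.795, -0.0]
wrist_force: [0.0, -0.2, -3.9]
opening: 0.0493
```

```bash
python3 - <<'E'
from h import *
s,d=cap('wrist','w6');cap('scene','s6');cap('top','t6')
print(s['time'],s['tcp_pos'],s['orientation'],s['wrist_force'],s['opening'])
r=[cv2.resize(cv2.imread('pics/%s6.png'%n),(400,300)) for n in 'wt']
b=cv2.resize(cv2.imread('pics/s6.png')[100:310,230:510],(400,300))
cv2.imwrite('pics/v6.png',np.vstack([np.hstack([r[0],b]),np.hstack([r[1],b*0])]))
E
```

```text
8.1 [0.51288317 0.20964801 0.39648461] [ 1.21384888e-04  6.06359664e-01  7.95190389e-01 -4.34357598e-04] [ 0.02471299 -0.16838296 -3.86217584] 0.04930677374739988
```

View pics/v6.png

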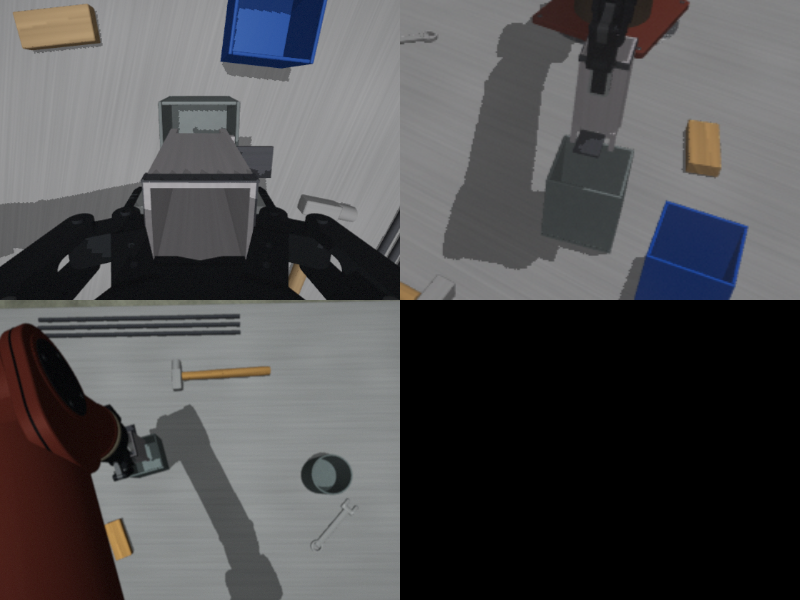

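The cup is centred over the grey bin, with the tab over its rim on the +x side. Lowering to just above touch.

>>> drive_tool(commands=[{"fingers":0,"dx":0,"dy":0,"dz":0.5,"ax":0,"ay":0,"az":0},{"fingers":0,"dx":0,"dy":0,"dz":1,"ax":0,"ay":0,"az":0},{"fingers":0,"dx":0,"dy":0,"dz":1,"ax":0,"ay":0,"az":0},{"fingers":0,"dx":0,"dy":0,"dz":1,"ax":0,"ay":0,"az":0},{"fingers":0,"dx":0,"dy":0,"dz":1,"ax":0,"ay":0,"az":0},{"fingers":0,"dx":0,"dy":0,"dz":1,"ax":0,"ay":0,"az":0},{"fingers":0,"dx":0,"dy":0,"dz":0.6,"ax":0,"ay":0,"az":0},{"fingers":0,"dx":0,"dy":0,"dz":0.2,"ax":0,"ay":0,"az":0},{"fingers":0,"dx":0,"dy":0,"dz":0,"ax":0,"ay":0,"az":0},{"fingers":0,"dx":0,"dy":0,"dz":0,"ax":0,"ay":0,"az":0}])

```text
time: 9.08
tcp_pos: [0.5129, 0.2099, 0.334]
orientation: [0.0, 0.606, 0.795, 0.0]
wrist_force: [0.3, 0.6, -2.9]
opening: 0.0497
```

```bash
python3 - <<'E'
from h import *
s,d=cap('wrist','w7');cap('scene','s7')
print(s['time'],s['tcp_pos'],s['orientation'],s['wrist_force'],s['opening'])
r=[cv2.resize(cv2.imread('pics/%s7.png'%n),(400,300)) for n in 'w']
b=cv2.resize(cv2.imread('pics/s7.png')[120:300,270:510],(400,300))
cv2.imwrite('pics/v7.png',np.hstack([r[0],b]))
E
```

```text
9.0833 [0.51291871 0.20988273 0.33396307] [1.00001768e-04 6.06329921e-01 7.95213177e-01 1.40607996e-04] [ 0.27225076  0.60086616 -2.94989714] 0.04968791234967603
```

View pics/v7.png

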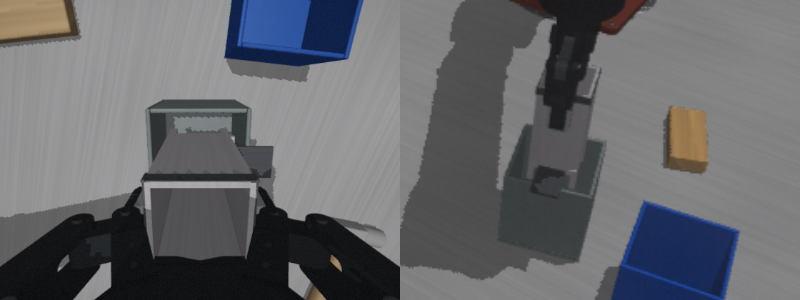

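>>> drive_tool(commands=[{"fingers":0,"dx":0,"dy":0,"dz":0.3,"ax":0,"ay":0,"az":0},{"fingers":0,"dx":0,"dy":0,"dz":0.3,"ax":0,"ay":0,"az":0},{"fingers":0,"dx":0,"dy":0,"dz":0.3,"ax":0,"ay":0,"az":0},{"fingers":0,"dx":0,"dy":0,"dz":0.3,"ax":0,"ay":0,"az":0},{"fingers":0,"dx":0,"dy":0,"dz":0.3,"ax":0,"ay":0,"az":0}])

```text
time: 9.6
tcp_pos: [0.5131, 0.21, 0.319]
orientation: [0.0, 0.606, 0.795, 0.001]
wrist_force: [-0.3, 0.3, 0.7]
opening: 0.0493
```

>>> drive_tool(commands=[{"fingers":0,"dx":0,"dy":0,"dz":0.3,"ax":0,"ay":0,"az":0},{"fingers":0,"dx":0,"dy":0,"dz":0.3,"ax":0,"ay":0,"az":0},{"fingers":0,"dx":0,"dy":0,"dz":0.3,"ax":0,"ay":0,"az":0},{"fingers":0,"dx":0,"dy":0,"dz":0.3,"ax":0,"ay":0,"az":0},{"fingers":0,"dx":0,"dy":0,"dz":0.3,"ax":0,"ay":0,"az":0},{"fingers":0,"dx":0,"dy":0,"dz":0.1,"ax":0,"ay":0,"az":0},{"fingers":0,"dx":0,"dy":0,"dz":0,"ax":0,"ay":0,"az":0},{"fingers":0,"dx":0,"dy":0,"dz":0,"ax":0,"ay":0,"az":0},{"fingers":0,"dx":0,"dy":0,"dz":0,"ax":0,"ay":0,"az":0},{"fingers":0,"dx":0,"dy":0,"dz":0,"ax":0,"ay":0,"az":0},{"fingers":0,"dx":0,"dy":0,"dz":0,"ax":0,"ay":0,"az":0},{"fingers":0,"dx":0,"dy":0,"dz":0,"ax":0,"ay":0,"az":0}])

```text
time: 10.6
tcp_pos: [0.5123, 0.2097, 0.3023]
orientation: [-0.0, 0.606, 0.795, -0.001]
wrist_force: [-4.9, -0.6, -2.4]
opening: 0.0496
```

```bash
python3 - <<'E'
from h import *
s,d=cap('wrist','w8');cap('scene','s8')
print(s['time'],s['tcp_pos'],s['orientation'],s['wrist_force'],s['opening'])
r=[cv2.resize(cv2.imread('pics/%s8.png'%n),(400,300)) for n in 'w']
b=cv2.resize(cv2.imread('pics/s8.png')[120:300,270:510],(400,300))
cv2.imwrite('pics/v8.png',np.hstack([r[0],b]))
E
```

```text
10.6 [0.51234965 0.20971018 0.30227115] [-3.67162613e-04  6.06288090e-01  7.95244702e-01 -6.93399734e-04] [-4.93084443 -0.62833834 -2.39795481] 0.04956151132833629
```

View pics/v8.png

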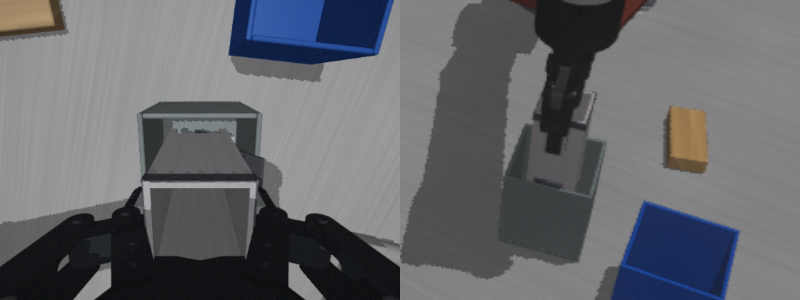

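The tab is up and the cup still upright. Lifting straight up, then moving to the near side so the wrist camera can see into the bin.

>>> drive_tool(commands=[{"fingers":0,"dx":0,"dy":0,"dz":-0.4,"ax":0,"ay":0,"az":0},{"fingers":0,"dx":0,"dy":0,"dz":-0.6,"ax":0,"ay":0,"az":0},{"fingers":0,"dx":0,"dy":0,"dz":-0.8,"ax":0,"ay":0,"az":0},{"fingers":0,"dx":0,"dy":0,"dz":-0.8,"ax":0,"ay":0,"az":0},{"fingers":0,"dx":0,"dy":0,"dz":-0.8,"ax":0,"ay":0,"az":0},{"fingers":0,"dx":0,"dy":0,"dz":-1,"ax":0,"ay":0,"az":0},{"fingers":0,"dx":0,"dy":0,"dz":-1.2,"ax":0,"ay":0,"az":0},{"fingers":0,"dx":0,"dy":0,"dz":-1.2,"ax":0,"ay":0,"az":0},{"fingers":0,"dx":0,"dy":0,"dz":-1.2,"ax":0,"ay":0,"az":0},{"fingers":0,"dx":0,"dy":0,"dz":-1,"ax":0,"ay":0,"az":0},{"fingers":0,"dx":0,"dy":0,"dz":-0.6,"ax":0,"ay":0,"az":0},{"fingers":0,"dx":0,"dy":0,"dz":0,"ax":0,"ay":0,"az":0}])

```text
time: 11.7
tcp_pos: [0.5131, 0.2099, 0.4005]
orientation: [0.0, 0.606, 0.795, 0.001]
wrist_force: [0.9, 0.6, -2.9]
opening: 0.049
```

>>> drive_tool(commands=[{"fingers":0,"dx":-1,"dy":0,"dz":0,"ax":0,"ay":0,"az":0},{"fingers":0,"dx":-2,"dy":0,"dz":0,"ax":0,"ay":0,"az":0},{"fingers":0,"dx":-2,"dy":0,"dz":0,"ax":0,"ay":0,"az":0},{"fingers":0,"dx":-2,"dy":0,"dz":0,"ax":0,"ay":0,"az":0},{"fingers":0,"dx":-2,"dy":0,"dz":0,"ax":0,"ay":0,"az":0},{"fingers":0,"dx":-1.5,"dy":0,"dz":0,"ax":0,"ay":0,"az":0},{"fingers":0,"dx":-1,"dy":0,"dz":0,"ax":0,"ay":0,"az":0},{"fingers":0,"dx":-0.5,"dy":0,"dz":0,"ax":0,"ay":0,"az":0},{"fingers":0,"dx":0,"dy":0,"dz":0,"ax":0,"ay":0,"az":0},{"fingers":0,"dx":0,"dy":0,"dz":0,"ax":0,"ay":0,"az":0}])

```text
time: 12.53
tcp_pos: [0.5444, 0.0947, 0.3984]
orientation: [-0.0, 0.606, 0.795, -0.0]
wrist_force: [0.1, 1.0, -3.4]
opening: 0.0495
```

```bash
python3 - <<'E'
from h import *
s,d=cap('wrist','w9');cap('scene','s9');cap('top','t9')
print(s['time'],s['tcp_pos'],s['orientation'],s['wrist_force'],s['opening'])
r=[cv2.resize(cv2.imread('pics/%s9.png'%n),(400,300)) for n in 'wt']
b=cv2.resize(cv2.imread('pics/s9.png')[90:300,230:510],(400,300))
c=cv2.resize(cv2.imread('pics/w9.png')[0:210,180:460],(400,300))
cv2.imwrite('pics/v9.png',np.vstack([np.hstack([r[0],b]),np.hstack([r[1],c])]))
E
```

```text
12.5333 [0.54440623 0.09465513 0.39841462] [-2.59110689e-04  6.06151695e-01  7.95349005e-01 -1.25718045e-04] [ 0.06987015  1.00453753 -3.39974157] 0.04952098776705391
```

View pics/v9.png

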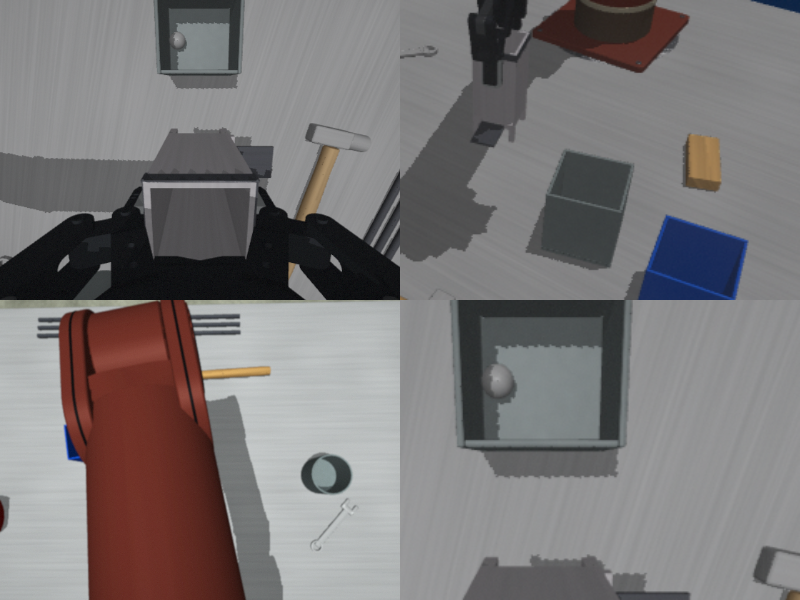

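The ball lies on the bin floor (w9 detail px (498,381)) and the tab is level again, so the bottom is shut. The spot below, about 50 mm off the bin's side, is free. Lowering there.

>>> drive_tool(commands=[{"fingers":0,"dx":0,"dy":0,"dz":0.7,"ax":0,"ay":0,"az":0},{"fingers":0,"dx":0,"dy":0,"dz":1.5,"ax":0,"ay":0,"az":0},{"fingers":0,"dx":0,"dy":0,"dz":2,"ax":0,"ay":0,"az":0},{"fingers":0,"dx":0,"dy":0,"dz":2,"ax":0,"ay":0,"az":0},{"fingers":0,"dx":0,"dy":0,"dz":2,"ax":0,"ay":0,"az":0},{"fingers":0,"dx":0,"dy":0,"dz":2,"ax":0,"ay":0,"az":0},{"fingers":0,"dx":0,"dy":0,"dz":2,"ax":0,"ay":0,"az":0},{"fingers":0,"dx":0,"dy":0,"dz":1.2,"ax":0,"ay":0,"az":0},{"fingers":0,"dx":0,"dy":0,"dz":0.7,"ax":0,"ay":0,"az":0},{"fingers":0,"dx":0,"dy":0,"dz":0.4,"ax":0,"ay":0,"az":0},{"fingers":0,"dx":0,"dy":0,"dz":0,"ax":0,"ay":0,"az":0},{"fingers":0,"dx":0,"dy":0,"dz":0,"ax":0,"ay":0,"az":0}])

```text
time: 13.68
tcp_pos: [0.5449, 0.0942, 0.2544]
orientation: [0.0, 0.606, 0.795, 0.0]
wrist_force: [0.3, -0.6, -4.0]
opening: 0.0493
```

>>> drive_tool(commands=[{"fingers":0,"dx":0,"dy":0,"dz":0.15,"ax":0,"ay":0,"az":0},{"fingers":0,"dx":0,"dy":0,"dz":0.15,"ax":0,"ay":0,"az":0},{"fingers":0,"dx":0,"dy":0,"dz":0,"ax":0,"ay":0,"az":0}])

```text
time: 13.93
tcp_pos: [0.5446, 0.0942, 0.251]
orientation: [0.0, 0.606, 0.795, 0.0]
wrist_force: [-0.3, -0.1, -2.4]
opening: 0.0491
```

>>> drive_tool(commands=[{"fingers":0,"dx":0,"dy":0,"dz":0.1,"ax":0,"ay":0,"az":0},{"fingers":0,"dx":0,"dy":0,"dz":0.1,"ax":0,"ay":0,"az":0},{"fingers":0,"dx":0,"dy":0,"dz":0,"ax":0,"ay":0,"az":0}])

```text
time: 14.18
tcp_pos: [0.5445, 0.0941, 0.2486]
orientation: [-0.0, 0.606, 0.795, -0.0]
wrist_force: [-0.3, 0.3, -3.9]
opening: 0.0495
```

>>> drive_tool(commands=[{"fingers":0,"dx":0,"dy":0,"dz":0.1,"ax":0,"ay":0,"az":0},{"fingers":0,"dx":0,"dy":0,"dz":0,"ax":0,"ay":0,"az":0},{"fingers":0,"dx":0,"dy":0,"dz":0,"ax":0,"ay":0,"az":0}])

```text
time: 14.43
tcp_pos: [0.5446, 0.0941, 0.248]
orientation: [0.0, 0.606, 0.795, 0.0]
wrist_force: [-2.1, -0.2, 2.5]
opening: 0.0495
```

Bench contact: the vertical force changed from -3.9 to +2.5 N. Opening, then retreating straight up.

>>> drive_tool(commands=[{"fingers":0.6,"dx":0,"dy":0,"dz":0,"ax":0,"ay":0,"az":0},{"fingers":0.65,"dx":0,"dy":0,"dz":0,"ax":0,"ay":0,"az":0},{"fingers":0.75,"dx":0,"dy":0,"dz":0,"ax":0,"ay":0,"az":0},{"fingers":0.9,"dx":0,"dy":0,"dz":0,"ax":0,"ay":0,"az":0},{"fingers":1,"dx":0,"dy":0,"dz":0,"ax":0,"ay":0,"az":0},{"fingers":1,"dx":0,"dy":0,"dz":0,"ax":0,"ay":0,"az":0},{"fingers":1,"dx":0,"dy":0,"dz":0,"ax":0,"ay":0,"az":0},{"fingers":1,"dx":0,"dy":0,"dz":0,"ax":0,"ay":0,"az":0}])

```text
time: 15.1
tcp_pos: [0.5445, 0.0941, 0.2477]
orientation: [0.0, 0.606, 0.795, -0.0]
wrist_force: [-0.3, 0.9, -0.0]
opening: 0.0854
```

```bash
python3 - <<'E'
from h import *
s,d=cap('wrist','w10')
print(s['time'],s['tcp_pos'],s['wrist_force'],s['opening'])
E
```

```text
15.1 [0.5445335  0.09410548 0.24770408] [-0.33660931  0.86373503 -0.00471985] 0.08539876679532078
```

View pics/w10.png

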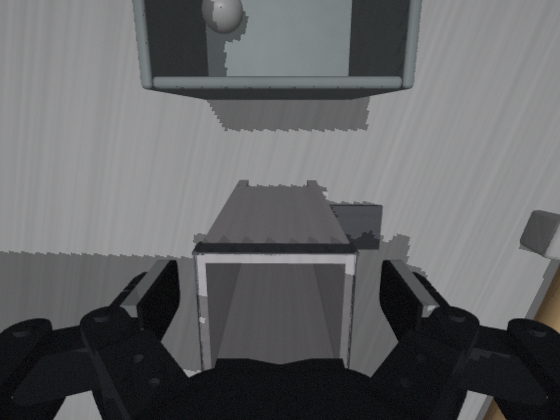

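The fingers are clear of the cup on both sides (rim 195–357, pads 178 and 385). The cup stands upright and the ball is in the bin at (222,12). Going straight up.

>>> drive_tool(commands=[{"fingers":1,"dx":0,"dy":0,"dz":-1,"ax":0,"ay":0,"az":0},{"fingers":1,"dx":0,"dy":0,"dz":-2,"ax":0,"ay":0,"az":0},{"fingers":1,"dx":0,"dy":0,"dz":-2,"ax":0,"ay":0,"az":0},{"fingers":1,"dx":0,"dy":0,"dz":-2,"ax":0,"ay":0,"az":0},{"fingers":1,"dx":0,"dy":0,"dz":-2,"ax":0,"ay":0,"az":0},{"fingers":1,"dx":0,"dy":0,"dz":-2,"ax":0,"ay":0,"az":0},{"fingers":1,"dx":0,"dy":0,"dz":-2,"ax":0,"ay":0,"az":0},{"fingers":1,"dx":0,"dy":0,"dz":-2,"ax":0,"ay":0,"az":0},{"fingers":1,"dx":0,"dy":0,"dz":-1,"ax":0,"ay":0,"az":0},{"fingers":1,"dx":-1,"dy":0,"dz":0,"ax":0,"ay":0,"az":0},{"fingers":1,"dx":-2,"dy":0,"dz":0,"ax":0,"ay":0,"az":0},{"fingers":1,"dx":-2,"dy":0,"dz":0,"ax":0,"ay":0,"az":0},{"fingers":1,"dx":-1,"dy":0,"dz":0,"ax":0,"ay":0,"az":0},{"fingers":1,"dx":0,"dy":0,"dz":0,"ax":0,"ay":0,"az":0},{"fingers":1,"dx":0,"dy":0,"dz":0,"ax":0,"ay":0,"az":0}])

```text
time: 16.4
tcp_pos: [0.5603, 0.036, 0.407]
orientation: [-0.0, 0.607, 0.795, -0.0]
wrist_force: [-0.7, 0.5, 0.3]
opening: 0.0854
```

```bash
python3 - <<'E'
from h import *
s,d=cap('wrist','w11');cap('scene','s11')
print(s['time'],s['tcp_pos'],s['wrist_force'],abs(s['dq']).max())
r=cv2.resize(cv2.imread('pics/w11.png'),(400,300))
b=cv2.resize(cv2.imread('pics/s11.png')[90:300,230:510],(400,300))
cv2.imwrite('pics/v11.png',np.hstack([r,b]))
E
```

```text
16.4 [0.56031932 0.03600403 0.40701168] [-0.72631173  0.50505166  0.34976483] 0.02709838782562144
```

View pics/v11.png

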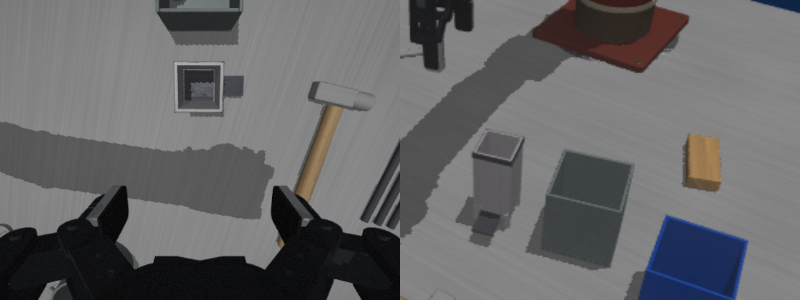

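The cup stands upright beside the bin at (198,87), empty, with its bottom plate shut and tab level. The robot is clear.

```bash
python3 -c "
from station import order
print(order.close_job())"
```

```text
the job is handed in; nothing more can be done
None
```

The ball is in the grey box, and the empty cup is standing upright on the bench about 50 mm from the box's side. I gripped the cup, centred it over the grey square box and pressed its tab on the rim until the cup was about 25 mm below first touch. I then lifted it clear, set it down and backed the gripper away. The job was handed in at about 16.4 s of the 46 s allowed.

- **Ball:** the wrist camera showed it on the box floor, both after the lift and after the cup was set down. I did not see it fall, but the cup stayed upright throughout.
- **Cup:** the last pictures show it empty, bottom plate shut and tab level, with nothing touching it. The blue box was left alone.
- **Forces:** readings at the end of each move stayed under 10 N. Peaks between readings were not seen.
- **Refused call:** my first set of move calls was refused because rows left out some numbers. Nothing moved.
- **Disagreement:** the top and wrist cameras placed the box about 5 mm apart. I used the wrist fit, which was self-consistent to under 1 mm and well inside the 16 mm of clearance.

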